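# Lock the board clamp with its linch pin

## Task

Two circuit-board clamps stand on the repair bench; on one of them the linch pin is still drawn back, with its wire ring standing up. Push that pin fully home through the fork by its knob, and only then flip its sprung ring over so that it snaps down over the pin's end. Leave it locked like the other clamp.

Things in the scene. Friction and masses are not known exactly. Their poses are not given: they have to be found in the camera images.
- clamp: Unlocked board clamp, fixed: grey base, upright dark steel fork, green circuit board on its +x side. Origin on the bench, straight below the fork's middle; +y is level, the way the pin is pushed in; z up. Fork 36 mm (x) by 30 mm (y, -15 to +15), 72 mm high; its bore runs along y, 55 mm up. Board: x 57 to 167, y +-65, parts up to 38 mm high. The locked clamp is alike, to its left or right.
- knob_end (a point): Centre of the flat back face of the pin's knob, the face to push, 55 mm above the bench; moves with the pin; axes as the clamp's. Dark steel knob 26 mm across, 18 mm long (along y), on a 10 mm stem. In the clamp's frame it lies at x = 0, y = -78 mm with the pin home, up to 38 mm farther back when drawn. The space behind it is free.
- pin (a joint): Travel of the linch pin (11 mm steel shaft) along the clamp's +y, in m: 0 = fully drawn back, 0.038 = fully home, its 20 mm collar against the fork (solid stop). Starts at 0.002 to 0.012, slides against about 4 N of friction, stays where it is left.
- ring (a joint): Angle (rad) of the wire ring, 59 mm wide, 5 mm wire, hinged along the clamp's x on the pin's axis, 57 mm in +y from knob_end; cross bar 55 mm from the hinge. 0 = open stop (start), bar 108 mm above the bench, 16 mm behind the hinge; 0.3 = upright; 2.05 = flipped over the pin's end, 10 deg below level. Over-centre spring, under 1.5 N at the bar: tipped past upright to +y it snaps down by itself.

How it is judged (in metres and radians):
On the way, in this order (a step that is already met when the one before it is completed fails the run):
1. the pin is pushed home while the ring is still up (value of joint pin above 0.028 m and value of joint ring below 0.85 rad), for 0.2 s.
2. the ring is flipped down over the pin's end (value of joint ring above 1.8 rad and value of joint pin above 0.028 m), for 0.2 s.
At the end, for the whole second after the job is handed in: The pin is home to within 10 mm (joint above 0.028 m) and its ring is down over the pin's end to within 0.25 rad (14 degrees; joint above 1.8), both at rest (all of step 2 and velocity of joint pin between -0.02 and 0.02 m/s and velocity of joint ring between -0.2 and 0.2 rad/s); the robot touches nothing.
It also fails if it takes over 38 s, if anything falls off the work surface, if the arm or the gripper's body presses on something with over 40 N, if the wrist force passes 120 N, or if a joint passes its speed limit or range.

## Robot

A 6-joint arm with a two-finger parallel gripper is mounted at the origin on the work surface. World frame = base frame: x ahead of the robot, y to its left, z up, the work surface at z = 0. Lengths are in mm, angles in rad, forces in N, time in s.
With the tool pointing down it reaches from about 275 to 1000 mm from the base axis. Payload 8.4 kg.
Tool frame: the origin (TCP) lies midway between the tips of the shut fingers; the grasp point (between the pads) lies r.grip_point_offset behind it (r.grip_point_offset is the distance from the TCP to the grasp point, in mm); z points along the fingers, y is the direction in which the jaws open and shut (so a half turn about z gives the same grasp; the last joint's range is limited). The gripper opens to 85 mm and grips with 20 to 120 N. Pads are 22 mm wide; open, the fingers measure 114 mm over their backs; the gripper's body (76 mm by 85 mm) begins 54 mm behind the grasp point. The pads swing forward as they close: fully open they stand 13 mm farther back than shut.
Start: joints at [1.277, 0.353, 1.633, -0, 1.155, -0.002], TCP at [179.796, 598.583, 231.281] pointing down, gripper open.
Joint ranges: [-2.63, 2.63], [-0.92, 2.1], [0.06, 2.66], [-1.3, 4.44], [0, 2.69], [-3.02, 3.02]. Speed limits (rad/s): [2.22, 2.22, 2.79, 3.14, 3.14, 3.14].

## Interface

Orientations are given as [roll, pitch, yaw] about the fixed x, y, z axes, in that order (R = Rz(yaw) Ry(pitch) Rx(roll)).
In Python, from rig import r gives the robot as it stands.
- The arm moves only by the tool move_arm, never from a script. Its argument "targets" is one flat list of numbers, 5 for each row, row after row: the gripper's target within -1 to 1 (fully open at 1, half-way at 0, shut at -1), then the shift along the tool's x, y, z in cm, then the turn about the tool's z in degrees. In form: [gripper, tx, ty, tz, turn, gripper, tx, ty, tz, turn, ...]. A call has 1 to 10 rows; each row is the pose to reach, as a shift and turn from the pose commanded when the call began, along the tool's axes at that moment; what a row does not reach only later rows make up. A row lasts 1/10 s, in which the tool goes at most 50 mm and 8.59 degrees, less where a joint would pass 70% of its speed; a pose out of reach is approached as far as the arm can. A call with a gripper value outside its range is refused whole. The fingers move at their own pace and stop on an object; "squeeze" is the grip in N (left out, the last holds). Time passes only in rows, so rows that repeat a pose let the fingers close. It gives the time, the measured TCP pose, the force and the opening at its end, in the units of the state.
- r.sense(): the state, without advancing time (a new reading comes with each control period).
- r.grab_frame(name): name is "side" or "top" or "wrist"; returns a dict with "img" (420x560x3 uint8, blue, green, red), "K" (3x3 intrinsics, pixels), "k1" (the pictures are not rectified: a ray, as slopes to the right and down, at radius r is drawn at 1 + k1 r^2 times it, then the intrinsics apply), "world_to_cam" (4x4, takes a point from world to camera coordinates). Camera axes: x right, y down, z forward; pixel columns grow to the right and rows downward; lengths in mm; the calibration is good to about 2 mm. A picture is of the moment at which its call begins. There is no depth.
- r.sign_off(): hands the job in, once; it reports no verdict.
Trained networks look in a picture, given as the dict that the camera call returned (one of the last four; its "shot" number tells which), for a name from the list of things; names that differ only in an ending like _2 or _b are one class to them, and where a whole thing is asked for, a point or a joint stands for the part that bears it (a point fixed in the world has none). Each returns a list of dicts, best first, with "conf" (0 to 1); they miss things now and then, are a little off and sometimes report something else, mostly with a low value. They report only what shows in the picture. A call takes as long as a camera call.
- r.outline_of(picture, thing): "region" (420x560 bool, what is visible of it).
- r.mark_of(picture, thing): "position" ([x, y, z] in mm, in world coordinates, good to about 4 mm: a listed point, or the origin of a listed thing).
The state is a dict: "clock": time; "qpos": joint angles; "qvel": joint speeds; "joint_efforts": joint torques, N m; "eef_pos": TCP position; "tcp_rot": TCP orientation; "contact_force": force on the tool from outside, world axes, zero at the start; "wrist_torque": the same for the moment, N m; "opening": opening from 0.0 (shut) to 1.0 (fully open).
Only numpy, scipy, OpenCV 4.12 (cv2) and the standard library are available. Lean on these libraries where they do the work, as an engineer would, in place of code of your own. Each camera call takes 0.05 s, during which the arm holds its last target.

## Working session

There is one attempt and no reset: what is moved stays moved. The work goes in short steps, Python scripts to look and compute and a tool call to move; the robot and the scene stay as the last step left them, time stands still between calls to the robot, and variables do not carry over. Pictures are saved under pics/ and viewed, and the job is handed in when it is done.

Besides the shell and the picture viewer there is one more tool, called after ">>>" as name(argument=value, ...) on one line, values as JSON. move_arm: Moves the arm, as the interface text tells. Its arguments: {"type":"object","properties":{"targets":{"type":"array","items":{"type":"number"}},"squeeze":{"type":"number"}},"required":["targets"]}

```bash
mkdir -p pics; ls
python3 - <<'E'
from rig import r
import cv2
s=r.sense(); print(s, r.grip_point_offset)
for n in ["side","top"]:
    p=r.grab_frame(n); cv2.imwrite(f"pics/{n}0.png",p["img"])
    print(n,p["K"].tolist(),p["k1"],p["world_to_cam"].round(3).tolist())
    for t in ["clamp","knob_end","pin","ring"]:
        try: print(t,[(m["conf"],[round(float(v)) for v in m["position"]]) for m in r.mark_of(p,t)])
        except Exception as e: print(t,e)
E
```

```text
pics
{'clock': 0.0, 'qpos': array([ 1.27658899e+00,  3.53642091e-01,  1.63413211e+00,  1.15345382e-05,
        1.15518274e+00, -2.45411680e-03]), 'qvel': array([-0.00046282, -0.00045121, -0.00046846,  0.00053816,  0.00139917,
       -0.00047005]), 'joint_efforts': array([ 2.56512703e-04, -6.05258346e+01, -3.42071843e+01, -7.24506526e-05,
        9.56252916e-03,  8.64512685e-06]), 'eef_pos': array([179.66289371, 598.13093963, 230.56632132]), 'tcp_rot': array([-3.14022839e+00, -1.38943151e-05,  2.84983476e+00]), 'contact_force': array([-1.03171107, -0.08835565,  0.71803106]), 'wrist_torque': array([-0.01341229, -0.0476722 ,  0.02703575]), 'opening': 0.9985192401779588} 18.700000000000003
side [[400.4653550179811, 0.0, 283.3503554971209], [0.0, 400.4653550179811, 208.63301368639463], [0.0, 0.0, 1.0]] -0.0407499009114845 [[0.998, -0.058, -0.022, -527.306], [-0.051, -0.566, -0.823, 40.091], [0.035, 0.822, -0.568, 797.036], [0.0, 0.0, 0.0, 1.0]]
clamp [(0.89, [564, -158, 2])]
knob_end [(0.69, [595, -262, 52]), (0.22, [566, -154, 2])]
pin it knows: clamp, knob_end
ring it knows: clamp, knob_end
top [[454.1762943103523, 0.0, 283.66741788173005], [0.0, 454.1762943103523, 210.10807009583013], [0.0, 0.0, 1.0]] -0.15148088899271492 [[-0.016, -1.0, -0.005, -47.394], [-0.989, 0.017, -0.146, 545.713], [0.146, 0.003, -0.989, 997.321], [0.0, 0.0, 0.0, 1.0]]
clamp [(0.78, [564, -151, -3])]
knob_end [(0.57, [598, -265, 54])]
pin it knows: clamp, knob_end
ring it knows: clamp, knob_end
```

View pics/side0.png

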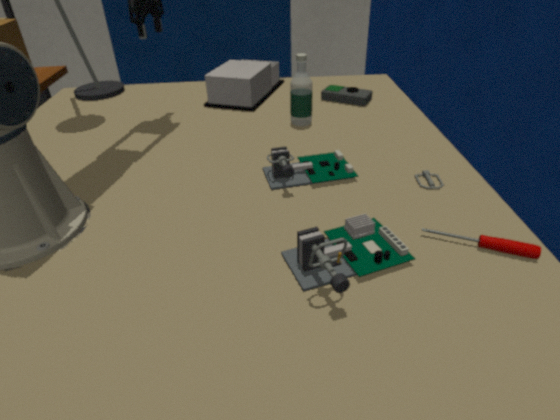

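View pics/top0.png

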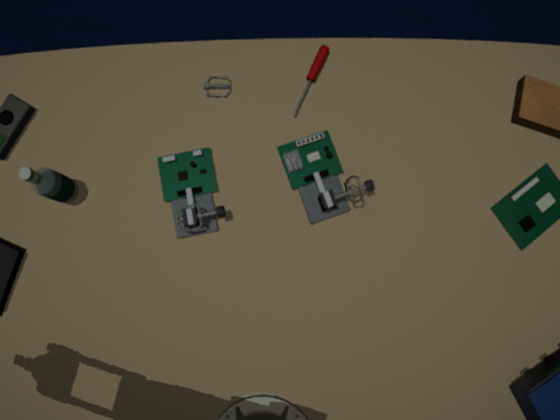

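Side view: the near clamp (fork ≈(312,250), knob ≈(340,283)) is drawn back, with its ring up. The far clamp (≈(285,165)) is locked. The top view shows the same: open clamp at ≈(328,200), knob (370,186). I'll check the pose estimate with an overlay.

```bash
cat > h.py <<'E'
import numpy as np, cv2
def proj(p,P):
    W=p["world_to_cam"]; rv=cv2.Rodrigues(W[:3,:3])[0]
    return cv2.projectPoints(np.array(P,float).reshape(-1,1,3),rv,W[:3,3].copy(),p["K"],np.array([p["k1"],0,0,0.]))[0].reshape(-1,2)
def c2w(P,x,y,yaw):
    c,s=np.cos(yaw),np.sin(yaw);P=np.array(P,float)
    return np.c_[x+c*P[:,0]-s*P[:,1],y+s*P[:,0]+c*P[:,1],P[:,2]]
def overlay(p,x,y,yaw,d,fn,z=5,half=(65,55),draw=True,ring=0.):
    u=proj(p,[[x,y,40]])[0].astype(int)
    a,b=max(u[0]-half[0],0),max(u[1]-half[1],0)
    im=p["img"][b:b+2*half[1],a:a+2*half[0]]
    im=cv2.resize(im,None,fx=z,fy=z,interpolation=cv2.INTER_CUBIC)
    im=np.clip(im.astype(float)*1.5,0,255).astype(np.uint8)
    k=-78-d; L=[]
    if draw:
        for zz in (0,72): L.append(([[-18,-15,zz],[18,-15,zz],[18,15,zz],[-18,15,zz],[-18,-15,zz]],(0,255,255)))
        L.append(([[57,-65,2],[167,-65,2],[167,65,2],[57,65,2],[57,-65,2]],(255,0,255)))
        L.append(([[0,k,55],[0,15,55]],(0,0,255)))
        t=np.linspace(0,6.3,30)
        for yy in (k,k+18): L.append((np.c_[13*np.cos(t),0*t+yy,55+13*np.sin(t)],(255,255,0)))
        h=k+57; by=h+55*np.sin(ring-.3);bz=55+55*np.cos(ring-.3)
        L.append(([[-28,h,55],[-28,by,bz],[28,by,bz],[28,h,55]],(0,128,255)))
    for P,c in L:
        q=(proj(p,c2w(P,x,y,yaw))-[a,b]+.5)*z
        cv2.polylines(im,[q.round().astype(np.int32)],False,c,1)
    cv2.imwrite(fn,im)
E
python3 - <<'E'
from h import *; from rig import r
for n in ["side","top"]:
    p=r.grab_frame(n)
    overlay(p,564,-155,.295,35,f"pics/{n}1.png")
    overlay(p,564,-155,.295,35,f"pics/{n}1r.png",draw=False)
E
```

```text
(no output)
```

View pics/side1.png

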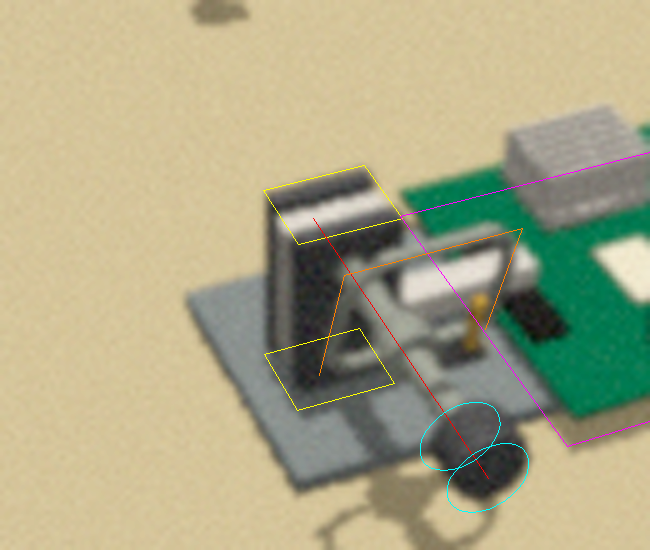

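View pics/top1.png

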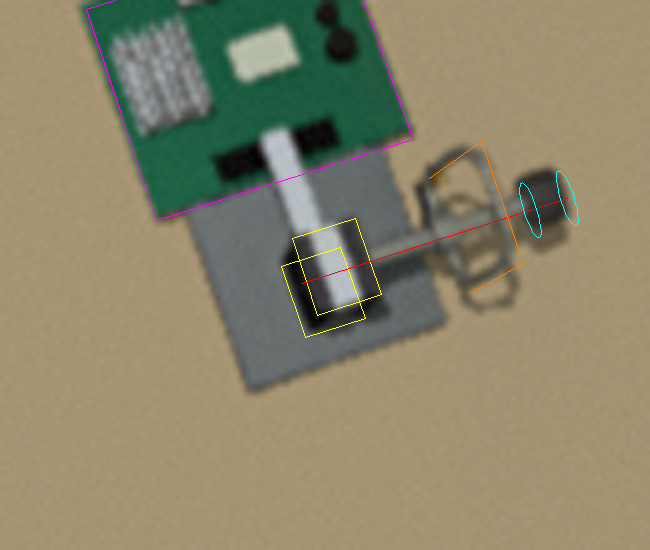

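>>> move_arm(targets=[-1,-66.7,-73.4,0,56,-1,-66.7,-73.4,0,56,-1,-66.7,-73.4,0,56,-1,-66.7,-73.4,0,56,-1,-66.7,-73.4,0,56,-1,-66.7,-73.4,0,56,-1,-66.7,-73.4,0,56,-1,-66.7,-73.4,0,56,-1,-66.7,-73.4,0,56,-1,-66.7,-73.4,0,56], squeeze=60)

```text
clock: 1.4
eef_pos: [396.0, 145.6, 231.7]
tcp_rot: [3.14, -0.0, 1.873]
contact_force: [0.5, 1.0, 0.2]
opening: 0.002
```

```bash
cat > go.py <<'E'
import sys,numpy as np
from scipy.spatial.transform import Rotation as R
from rig import r
def delta(x,y,z,yaw):
    s=r.sense(); M=R.from_euler('xyz',s["tcp_rot"]).as_matrix()
    d=M.T@(np.array([x,y,z])-s["eef_pos"])/10
    t=-(np.degrees(yaw-s["tcp_rot"][2])+180)%360-180 if 0 else (-(np.degrees(yaw-s["tcp_rot"][2]))+180)%360-180
    print("clock",round(s["clock"],2),"pos",s["eef_pos"].round(1),"rot",s["tcp_rot"].round(3),"F",s["contact_force"].round(1),"op",round(s["opening"],3),"q",s["qpos"].round(2))
    print("shift cm",d.round(2),"turn",round(t,1))
E
python3 -c "
from go import *
delta(608,-296,230,1.87)"
```

```text
clock 1.4 pos [396.  145.6 231.7] rot [ 3.14  -0.     1.873] F [0.5 1.  0.2] op 0.002 q [0.35 0.03 2.04 0.   1.07 0.05]
shift cm [-48.47   7.11   0.18] turn 0.2
```

>>> move_arm(targets=[-1,-48,7,0,0,-1,-48,7,0,0,-1,-48,7,0,0,-1,-48,7,0,0,-1,-48,7,0,0,-1,-48,7,0,0,-1,-48,7,0,0,-1,-48,7,0,0,-1,-48,7,0,0,-1,-48,7,0,0])

```text
clock: 2.4
eef_pos: [605.7, -293.2, 231.2]
tcp_rot: [3.141, 0.001, 1.871]
contact_force: [0.4, 0.5, -0.3]
opening: 0.002
```

>>> move_arm(targets=[-1,0,0,0,0,-1,0,0,0,0])

```text
clock: 2.6
eef_pos: [604.4, -290.4, 230.6]
tcp_rot: [-3.141, -0.001, 1.871]
contact_force: [0.5, 0.1, -0.2]
opening: 0.0
```

```bash
python3 -c "
from go import *
from h import *
delta(608,-296,46,1.87)
p=r.grab_frame('wrist');cv2.imwrite('pics/w2.png',p['img'])
for t in ['clamp','knob_end']: print(t,[(m['conf'],m['position'].round()) for m in r.mark_of(p,t)])
p=r.grab_frame('side');overlay(p,566,-156,.30,35,'pics/s2.png')
for t in ['clamp','knob_end']: print(t,[(m['conf'],m['position'].round()) for m in r.mark_of(p,t)])
"
```

```text
clock 2.6 pos [ 604.4 -290.4  230.6] rot [-3.141e+00 -1.000e-03  1.871e+00] F [ 0.5  0.1 -0.2] op 0.0 q [-0.45  0.42  1.53  0.    1.19 -0.75]
shift cm [-0.66  0.19 18.46] turn 0.1Traceback (most recent call last):
  File "<string>", line 6, in <module>
    for t in ['clamp','knob_end']: print(t,[(m['conf'],m['position'].round()) for m in r.mark_of(p,t)])
                                                       ^^^^^^^^^^^^^^^^^^^
AttributeError: 'list' object has no attribute 'round'. Did you mean: 'count'?
```

View pics/w2.png

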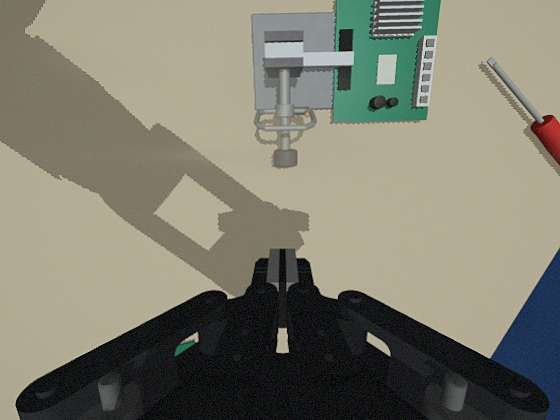

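The wrist view shows the knob at ≈(285,158), directly ahead of the shut fingertips (≈283,250). The pin axis is vertical in the image, so the yaw is good. I'll fit the pose more closely with this view.

```bash
python3 -c "
from go import *
from h import *
p=r.grab_frame('wrist')
for t in ['clamp','knob_end']: print(t,[(m['conf'],np.round(m['position'])) for m in r.mark_of(p,t)])
overlay(p,566,-156,.30,33,'pics/w3.png',half=(100,100),z=3)
p=r.grab_frame('side');overlay(p,566,-156,.30,33,'pics/s3.png')
for t in ['clamp','knob_end']: print(t,[(m['conf'],np.round(m['position'])) for m in r.mark_of(p,t)])
"
```

```text
clamp []
knob_end [(0.9, array([ 600., -265.,   52.]))]
clamp [(0.72, array([ 564., -155.,    0.]))]
knob_end [(0.91, array([ 594., -262.,   54.]))]
```

View pics/w3.png

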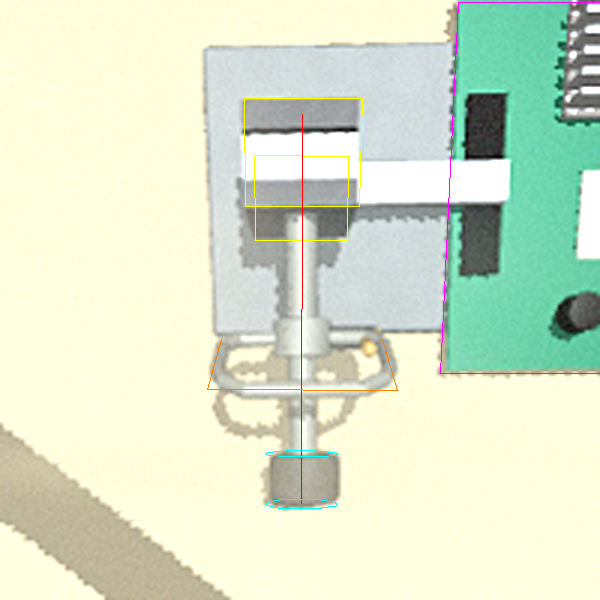

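View pics/s3.png

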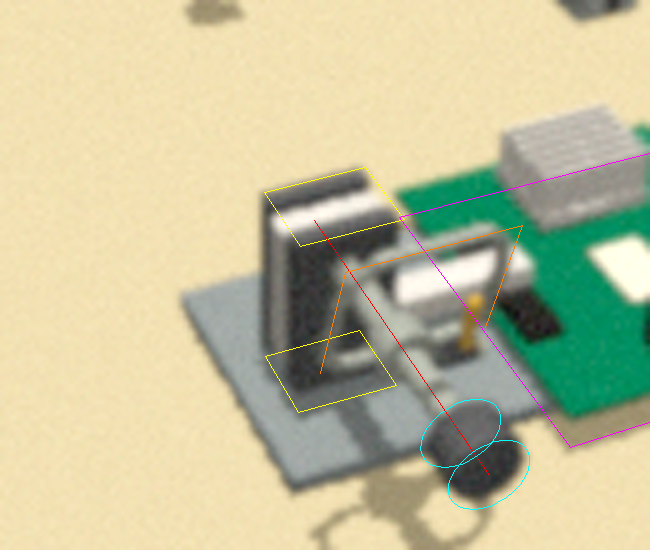

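The pose clamp=(566,-156), yaw 0.30, pin drawn about 33 mm short of home fits both views. I'll go down behind the knob.

>>> move_arm(targets=[-1,-1,0.3,4,0,-1,-1,0.3,8,0,-1,-1,0.3,12,0,-1,-1,0.3,15,0,-1,-1,0.3,17,0,-1,-1,0.3,18.2,0,-1,-1,0.3,18.4,0,-1,-1,0.3,18.4,0,-1,-1,0.3,18.4,0])

```text
clock: 3.9
eef_pos: [611.6, -299.1, 48.7]
tcp_rot: [3.14, 0.002, 1.872]
contact_force: [-0.2, 0.2, 0.2]
opening: -0.003
```

```bash
cat >> go.py <<'E'
def cl():
    s=r.sense();p=s["eef_pos"]-[566,-156,0];c,q=np.cos(.3),np.sin(.3)
    print("clock",round(s["clock"],2),"clampframe",np.round([c*p[0]+q*p[1],-q*p[0]+c*p[1],p[2]],1),"F",s["contact_force"].round(1),"rot",s["tcp_rot"].round(3))
E
python3 -c "
from go import *
from h import *
cl()
for n in ['wrist','side']:
  p=r.grab_frame(n);overlay(p,566,-156,.30,33,'pics/%s4.png'%n,draw=False,half=(75,60))
  if n=='wrist':cv2.imwrite('pics/wrist4.png',p['img'])
"
```

```text
clock 3.9 clampframe [   1.2 -150.2   48.7] F [-0.2  0.2  0.2] rot [3.140e+00 2.000e-03 1.872e+00]
```

View pics/wrist4.png

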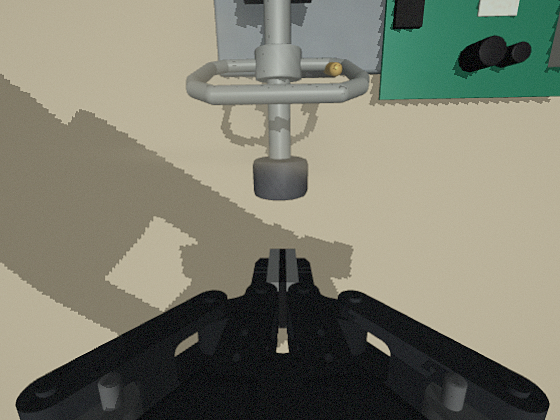

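View pics/side4.png

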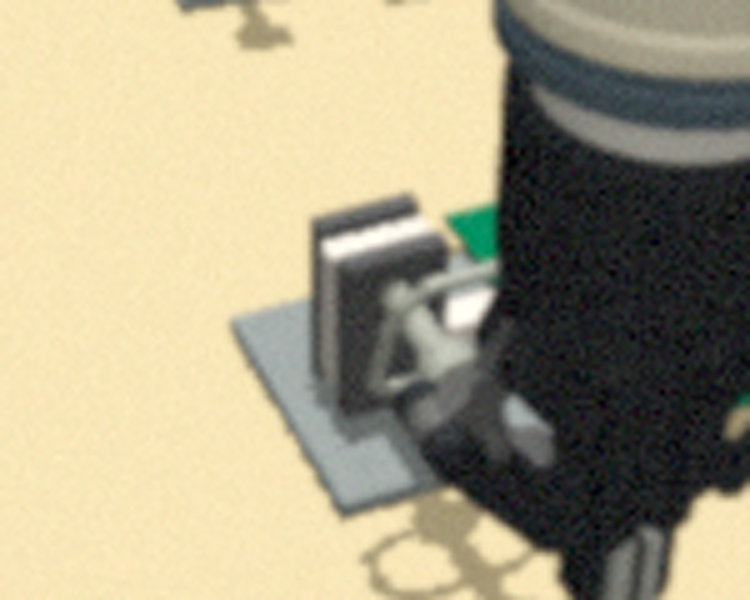

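Fingertips are centred behind the knob. Now the slow push.

>>> move_arm(targets=[-1,1.2,-0.1,0.2,0,-1,2.2,-0.1,0.2,0,-1,2.6,-0.1,0.2,0,-1,3.0,-0.1,0.2,0,-1,3.3,-0.1,0.2,0,-1,3.6,-0.1,0.2,0,-1,3.9,-0.1,0.2,0,-1,4.2,-0.1,0.2,0,-1,4.5,-0.1,0.2,0,-1,4.8,-0.1,0.2,0])

```text
clock: 5.0
eef_pos: [595.2, -253.7, 45.3]
tcp_rot: [-3.141, 0.001, 1.873]
contact_force: [-1.8, -4.8, 0.3]
opening: 0.006
```

```bash
python3 -c "
from go import *
from h import *
cl()
p=r.grab_frame('wrist');cv2.imwrite('pics/wrist5.png',p['img'])
"
```

```text
clock 5.0 clampframe [  -1.  -102.    45.3] F [-1.8 -4.8  0.3] rot [-3.141e+00  1.000e-03  1.873e+00]
```

View pics/wrist5.png

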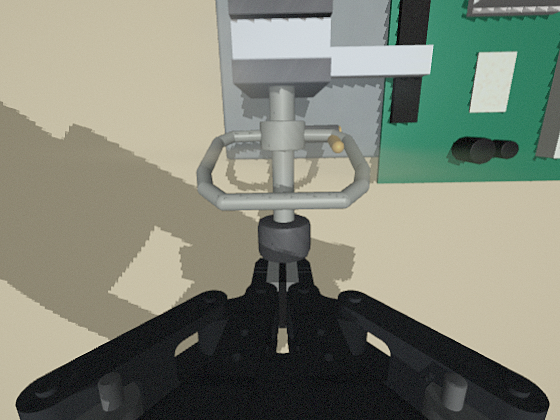

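Contact is good: about 5 N on the knob and the ring still up. I'll continue to the stop in small steps.

>>> move_arm(targets=[-1,0.3,0,0,0,-1,0.6,0,0,0,-1,0.8,0,0,0,-1,1.0,0,0,0,-1,1.1,0,0,0,-1,1.2,0,0,0])

```text
clock: 5.65
eef_pos: [591.7, -242.2, 45.4]
tcp_rot: [-3.141, 0.0, 1.872]
contact_force: [-2.0, -4.8, -0.8]
opening: -0.004
```

>>> move_arm(targets=[-1,0.1,0,0,0,-1,0.2,0,0,0])

```text
clock: 5.85
eef_pos: [591.4, -241.2, 45.5]
tcp_rot: [-3.142, 0.002, 1.873]
contact_force: [-1.9, -11.4, -1.6]
opening: -0.001
```

```bash
python3 -c "
from go import *
from h import *
cl()
p=r.grab_frame('wrist');cv2.imwrite('pics/wrist6.png',p['img'])
"
```

```text
clock 5.85 clampframe [ -0.9 -88.9  45.5] F [ -1.9 -11.4  -1.6] rot [-3.142e+00  2.000e-03  1.873e+00]
```

View pics/wrist6.png

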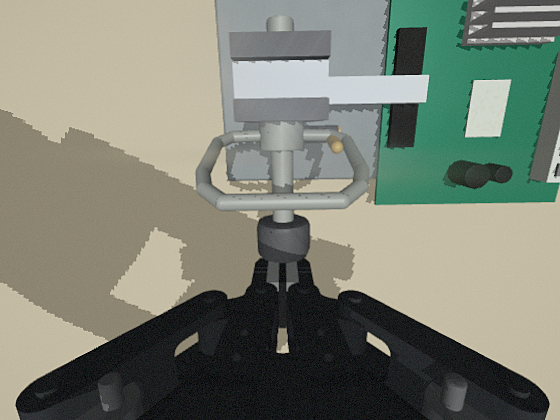

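Force rose to about 11 N at TCP y=-89, exactly the predicted home position. The picture shows the collar against the fork, the pin end protruding and the ring up. I'll back off and rise behind the ring bar.

>>> move_arm(targets=[-1,-1,0,0,0,-1,-3,0,0,0,-1,-3,0,0,0,-1,-3,0.1,-2,0,-1,-3,0.1,-4,0,-1,-3,0.1,-5,0,-1,-3,0.1,-5,0,-1,-3,0.1,-5,0])

```text
clock: 6.7
eef_pos: [600.9, -267.8, 94.9]
tcp_rot: [-3.141, -0.0, 1.872]
contact_force: [-0.2, 0.1, -0.1]
opening: 0.003
```

```bash
python3 -c "
from go import *
from h import *
cl()
p=r.grab_frame('wrist');cv2.imwrite('pics/wrist7.png',p['img'])
p=r.grab_frame('side');overlay(p,566,-156,.30,0,'pics/side7.png',half=(75,60))
"
```

```text
clock 6.7 clampframe [   0.3 -117.1   94.9] F [-0.2  0.1 -0.1] rot [-3.141 -0.     1.872]
```

View pics/wrist7.png

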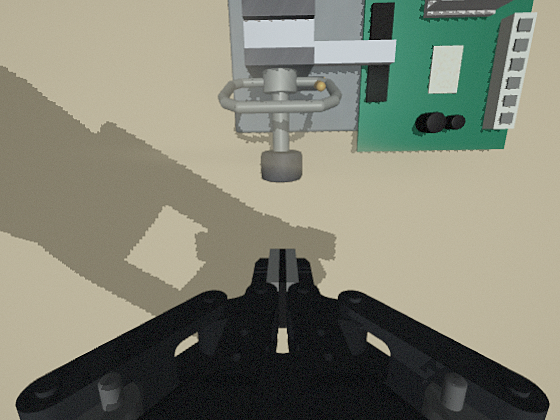

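View pics/side7.png

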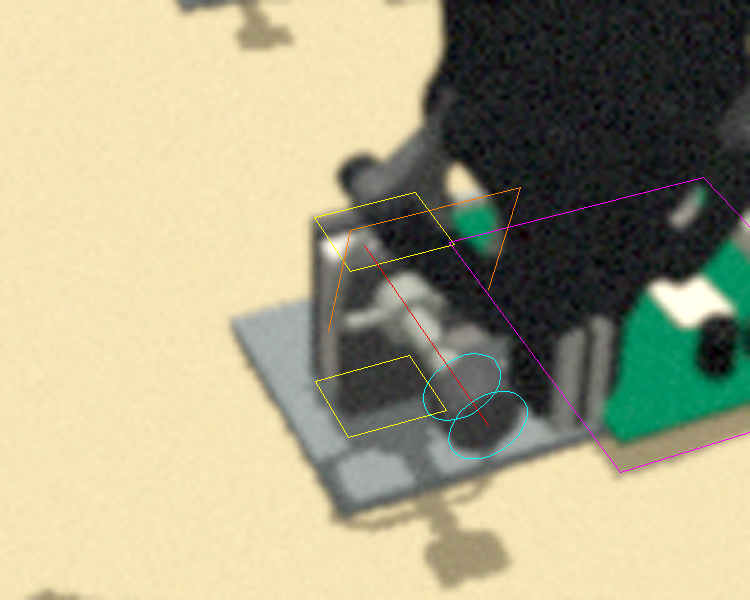

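The pin is home (overlay at d=0 fits) and the ring is still up. Now I push the bar forward.

>>> move_arm(targets=[-1,2,0,0,0,-1,4,0,0,0,-1,5.5,0,0,0,-1,6,0,0,0,-1,6.5,0,0,0,-1,7,0,0,0,-1,7.5,0,0,0])

```text
clock: 7.5
eef_pos: [579.1, -196.6, 95.4]
tcp_rot: [3.141, 0.0, 1.872]
contact_force: [0.2, -0.7, -0.4]
opening: 0.004
```

>>> move_arm(targets=[-1,0.4,0,0,0,-1,0.8,0,0,0,-1,1.2,0,0,0,-1,1.6,0,0,0,-1,2.0,0,0,0,-1,2.0,0,0,0])

```text
clock: 8.1
eef_pos: [572.7, -177.0, 95.2]
tcp_rot: [-3.141, -0.0, 1.873]
contact_force: [-0.4, -0.2, -0.1]
opening: 0.002
```

```bash
python3 -c "
from go import *
from h import *
cl()
p=r.grab_frame('wrist');cv2.imwrite('pics/wrist8.png',p['img'])
"
```

```text
clock 8.1 clampframe [  0.2 -22.   95.2] F [-0.4 -0.2 -0.1] rot [-3.141 -0.     1.873]
```

View pics/wrist8.png

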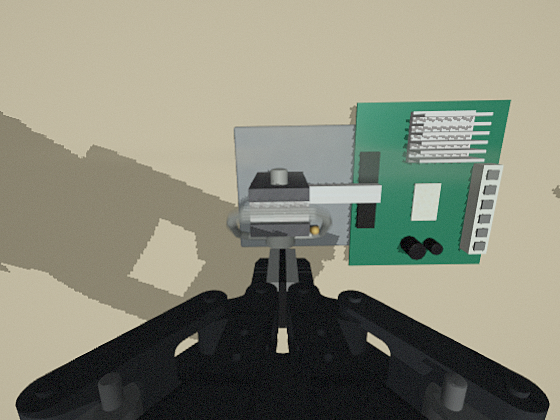

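The ring is motion-blurred over the fork (≈(280,220)), so it is in the middle of snapping. I'll retreat upward and look.

>>> move_arm(targets=[-1,-1,0,-1,0,-1,-2,0,-3,0,-1,-3,0,-6,0,-1,-4,0,-9,0,-1,-5,0,-11,0,-1,-5,0,-11,0,-1,-5,0,-11,0])

```text
clock: 8.85
eef_pos: [587.8, -225.8, 205.6]
tcp_rot: [3.141, 0.001, 1.872]
contact_force: [0.0, 0.4, -1.2]
opening: 0.002
```

```bash
python3 -c "
from go import *
from h import *
cl()
p=r.grab_frame('wrist');cv2.imwrite('pics/wrist9.png',p['img'])
p=r.grab_frame('side');overlay(p,566,-156,.30,0,'pics/side9.png',half=(75,60),ring=2.05)
p=r.grab_frame('top');overlay(p,566,-156,.30,0,'pics/top9.png',half=(65,55),ring=2.05)
"
```

```text
clock 8.85 clampframe [ 2.000e-01 -7.310e+01  2.056e+02] F [ 0.   0.4 -1.2] rot [3.141e+00 1.000e-03 1.872e+00]
```

View pics/wrist9.png

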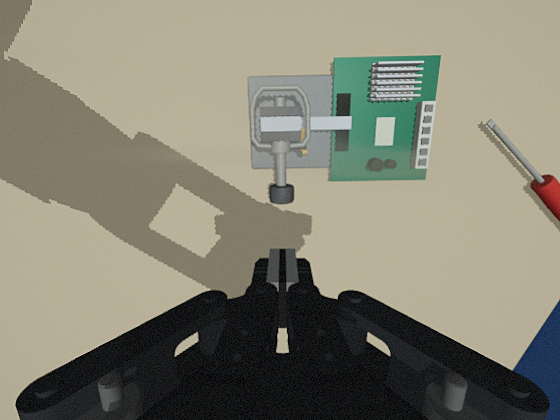

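View pics/side9.png

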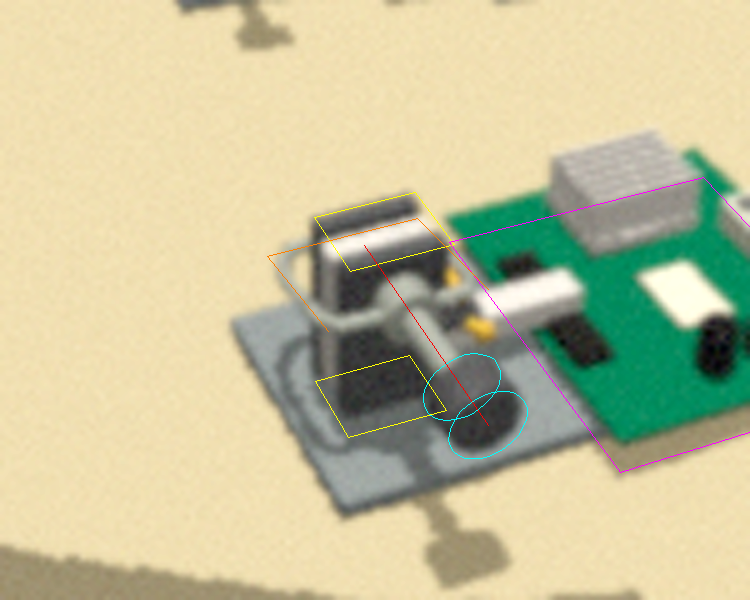

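The ring lies over the fork and pin end in both views, and the side overlay at 2.05 rad matches. The arm is clear. Handing in.

>>> move_arm(targets=[-1,0,0,0,0,-1,0,0,0,0,-1,0,0,0,0,-1,0,0,0,0])

```text
clock: 9.4
eef_pos: [587.8, -225.1, 205.1]
tcp_rot: [-3.141, -0.0, 1.873]
contact_force: [0.2, -0.5, 0.2]
opening: 0.002
```

```bash
python3 -c "
from go import *
cl(); print(r.sign_off())"
```

```text
clock 9.4 clampframe [  0.4 -72.4 205.1] F [ 0.2 -0.5  0.2] rot [-3.141 -0.     1.873]
the job is handed in; nothing more can be done
None
```

The clamp is locked. I pushed the linch pin home with the shut fingers, then tipped the ring past upright and it snapped down by itself. I handed the job in at 9.4 s; sign-off reports no verdict.

- **Pin:** it slid at about 5 N. The force rose to about 11 N with the fingers exactly where the home position predicted, and the wrist picture showed the collar on the fork with the ring still up.
- **Ring:** the wrist and side pictures after retreat show it down over the pin's end. The side overlay at 2.05 rad fits well, though the ring's rounded corners make that a visual check, not an exact angle.
- **At hand-in:** the arm was clear of everything at about 205 mm, with no contact force.

No check failed. The networks' position estimates differed by up to 7 mm between views. I settled the clamp pose by overlaying its outline on the wrist and side pictures.

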